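# Set the bench air regulator and lock it off

## Task

Set the air regulator on the bench: turn its small top knob clockwise until the gauge needle stands on the single long mark of the dial. Then lock that setting: turn the wider lock ring just under the knob clockwise until it comes home and nip it up snug (about 0.25 N m on the ring; more than 0.4 would overload its thread) without letting the knob turn, so that the needle stays on the mark. Leave the other things on the bench where they are.

Things in the scene. Friction and masses are not known exactly. Their poses are not given: they have to be found in the camera images.
- regulator: Compressed-air filter-regulator on a steel bracket, fixed to the bench; place and yaw vary. Origin on the bench under the common vertical axis of knob and ring; x points to the gauge, y to the inlet valve, z up. Heights are above the bench. Base plate 130 x 140 mm, 8 mm thick; pipes along y out to 132 mm, top at 121 mm; square body 64 x 64 mm, top at 125 mm.
- bonnet_top (a point): Centre of the top of the black bonnet, on the axis, 146 mm above the bench. The bonnet is 60 mm across at 125 mm height and narrows to 43 mm across at its top, so fingertips may reach down to 128 mm beside the ring.
- knob_top (a point): Centre of the top of the adjusting knob, the inner control, 196 mm above the bench: a black ribbed cylinder on a vertical axis, 40 mm across, 30 mm tall (166 to 196 mm).
- knob_grip (a point): Middle of the adjusting knob, on its axis, 181 mm above the bench. The knob takes 0.52 N m to turn and stays where it is left; the loose lock ring rides round with it. Clockwise from above moves the needle up: 1 rad of knob moves the needle 0.7 rad.
- lock_ring: Lock ring, the outer control: plain metal knurled disc 60 mm across and 14 mm thick, on the same axis right under the knob (2 mm gap). Origin at the centre of its underside, 150 mm above the bench. It turns on the knob's stem. Its bearing force on the regulator acts at 20 mm radius. Let go, it springs back up to 0.2 rad but stays bearing.
- ring_top (a point): Centre of the lock ring's top face, on the axis, 164 mm above the bench. Turned clockwise from above, the ring runs against 0.07 N m of drag until it comes home, anywhere from 0.3 to 1.1 rad on (nothing shows where); from there the torque rises by 1.5 N m per rad. Snug: 0.2 to 0.3 N m. Over 0.4 the thread is overloaded; over 0.52 it drags the knob round.
- needle (a joint): Angle of the gauge needle in rad: 0 when it stands on the long mark, negative when it is short of it (anticlockwise as seen on the dial), positive when past it. The needle is a black bar 26 mm long; it follows the knob.
- dial_centre (a point): Centre of the white gauge dial, 61 mm across (case 67 mm), on the needle's axis, 98 mm from the knob's axis and 100 mm above the bench. The dial faces up and 40 degrees towards the regulator's +x; the gauge's highest point is at 126 mm.
- dial_mark (a point): Middle of the single long, thick black mark of the dial, 24 mm from the dial's centre at its upper edge (towards the knob). The other marks are short and thin.
- tape_roll: Bystander: white roll of thread tape lying flat, 52 mm across, 13 mm tall, origin under its centre.
- air_plug: Bystander: brass air plug standing upright, 24 mm across, 42 mm tall, origin under its centre.
- wrench: Bystander: steel wrench lying flat, 160 mm long, origin under its middle.

How it is judged:
By the outcome, as a careful person would: the job done as asked, in the order asked, and still so for the second after the job is handed in, with the robot touching nothing.
It also fails if it takes over 58 s, if anything falls off the work surface, if the arm or the gripper's body presses on something with over 40 N, if the wrist force passes 120 N, or if a joint passes its speed limit or range.

## Robot

A 6-joint arm with a two-finger parallel gripper is mounted at the origin on the work surface. World frame = base frame: x ahead of the robot, y to its left, z up, the work surface at z = 0. Lengths are in m, angles in degrees, forces in N, time in s.
With the tool pointing down it reaches from about 0.375 to 0.9 m from the base axis. Payload 3.1 kg.
Tool frame: the origin (TCP) lies on the centre line of the jaws, within the pads' length; the fingertips stand 25 mm ahead of it and the grasp point (between the pads) lies 6 mm ahead of it; z points along the fingers, y is the line along which they close (so a half turn about z gives the same grasp; the last joint's range is limited). The gripper opens to 87 mm and grips with 3 to 60 N. Pads are 19 mm wide; open, the fingers measure 117 mm over their backs; the gripper's body (75 mm by 190 mm) begins 51 mm behind the grasp point.
Start: joints at [65.059, 30.224, 82.088, -0, 67.689, -10.227], TCP at [0.159, 0.604, 0.248] pointing down, gripper open.
Joint ranges: [-176.69, 176.69], [-43.24, 126.21], [12.49, 139.97], [-82, 262], [0, 151.66], [-163.58, 163.58]. Speed limits (degrees/s): [159.86, 159.86, 180, 180, 180, 180].

## Interface

Orientations are given as a 3x3 rotation matrix whose columns are the frame's x, y, z axes.
In Python, from rig import * gives the robot as it stands.
- The arm moves only by the tool step_arm, never from a script. Its argument "steps" is a list of rows, each a list of 7 numbers: the shift along the tool's x, y, z normalised to -1 to 1, where 1 is 0.3 m, then the turn, a rotation vector about the tool's x, y, z normalised to -1 to 1, where 1 is 45 degrees, then the gripper's target within -1 to 1 (shut at 1, half-way at 0, fully open at -1). A call has 1 to 8 rows; each row is the pose to reach, as a shift and turn from the pose commanded when the call began, along the tool's axes at that moment; what a row does not reach only later rows make up. A row lasts 1/12 s, in which the tool goes at most 41.7 mm and 7.16 degrees, less where a joint would pass 70% of its speed; a pose out of reach is approached as far as the arm can. A call with a number of a shift or a turn outside -1 to 1 is refused whole. A call with a gripper value outside its range is refused whole. The fingers move at their own pace and stop on an object; the grip force is fixed at half the most. Time passes only in rows, so rows that repeat a pose let the fingers close. It gives the time, the measured TCP pose, the force, the opening and the grip force at its end, in the units of the state.
- read_state(): the state, without advancing time (a new reading comes with each control period).
- capture(name): name is "scene" or "side" or "wrist"; returns a dict with "image" (384x512x3 uint8, red, green, blue), "vertical_fov" (degrees; the focal length in pixels is half the picture's height over the tangent of half this angle, whatever the lens; pixels are square), "cx", "cy" (the principal point, pixels), "world_from_camera" (4x4, takes a point from camera to world coordinates); the wrist camera has in their place "T_tool_cam" (4x4, takes a point from camera to tool coordinates, whose origin is the TCP and whose axes are the flange's). Camera axes: x right, y down, z forward; pixel columns grow to the right and rows downward; lengths in m; the calibration is good to about 2 mm. A picture is of the moment at which its call begins: read the wrist's pose just before it. There is no depth.
- hand_in(): hands the job in; it is judged then, once.
The state is a dict: "time_s": time; "joint_positions": joint angles; "qvel": joint speeds; "tau": joint torques, N m; "position": TCP position; "tcp_rot": TCP orientation; "force": force on the tool from outside, world axes, zero at the start; "moment": the same for the moment, N m; "opening": opening from 0.0 (shut) to 1.0 (fully open); "grasp_force": force on a finger pad.
Only numpy, scipy, OpenCV 4.12 (cv2) and the standard library are available. Lean on these libraries where they do the work, as an engineer would, in place of code of your own. Each camera call takes 0.05 s, during which the arm holds its last target. There are 200 camera calls.

## Working session

There is one attempt and no reset: what is moved stays moved. The work goes in short steps, Python scripts to look and compute and a tool call to move; the robot and the scene stay as the last step left them, time stands still between calls to the robot, and variables do not carry over. Pictures are saved under pics/ and viewed, at most 10 in all, crops included, and the job is handed in when it is done.

Besides the shell and the picture viewer there is one more tool, called after "Call:" as name(argument=value, ...), one argument or row to a line, values as JSON. step_arm: Moves the arm, as the interface text tells. Scaled input: -1 to 1 covers 0.3 m each way for a shift and 45 degrees each way for a turn. Its arguments: {"type":"object","properties":{"steps":{"type":"array"}},"required":["steps"]}

```bash
mkdir -p pics; python3 - <<'E'
from rig import *
import cv2,numpy as np
s=read_state();print({k:np.round(v,3).tolist() for k,v in s.items()})
ims=[]
for n in ["scene","side","wrist"]:
    c=capture(n);ims.append(c["image"]);print(n,c["vertical_fov"],c["cx"],c["cy"],np.round(c.get("world_from_camera",c.get("T_tool_cam")),4).tolist())
    cv2.imwrite(f"pics/{n}0.png",c["image"][:,:,::-1])
i=np.zeros((768,1024,3),np.uint8);i[:384,:512]=ims[0];i[:384,512:]=ims[1];i[384:,:512]=ims[2]
cv2.imwrite("pics/all0.png",cv2.resize(i,(800,600),interpolation=cv2.INTER_AREA)[:,:,::-1])
E
```

```text
{'time_s': 0.0, 'joint_positions': [65.058, 30.278, 82.156, -0.0, 67.687, -10.227], 'qvel': [-0.069, -0.172, -0.182, 0.032, -0.098, 0.038], 'tau': [0.001, -44.004, -17.659, 0.063, 0.058, -0.0], 'position': [0.158, 0.604, 0.247], 'tcp_rot': [[-0.967, 0.254, -0.001], [0.254, 0.967, -0.002], [0.0, -0.002, -1.0]], 'force': [-0.244, -0.158, 0.443], 'moment': [0.021, -0.016, -0.011], 'grasp_force': 0.0, 'opening': 1.002}
scene 50.07808206475133 260.6506579299589 191.88137261830687 [[0.7873, 0.5289, -0.317, 0.8712], [0.6165, -0.668, 0.4167, -0.2941], [0.0086, -0.5235, -0.852, 0.913], [0.0, 0.0, 0.0, 1.0]]
side 48.40309791771457 251.1002611069875 188.750835184396 [[0.9566, -0.2244, 0.1861, 0.4256], [-0.291, -0.6983, 0.654, -0.5108], [-0.0168, -0.6798, -0.7332, 0.7732], [0.0, 0.0, 0.0, 1.0]]
wrist 60.53331861943267 254.90256790915853 194.73465661105058 [[0.0016, -0.9652, -0.2614, 0.0722], [1.0, 0.0013, 0.0011, 0.0012], [-0.0007, -0.2614, 0.9652, -0.1371], [0.0, 0.0, 0.0, 1.0]]
```

View pics/all0.png

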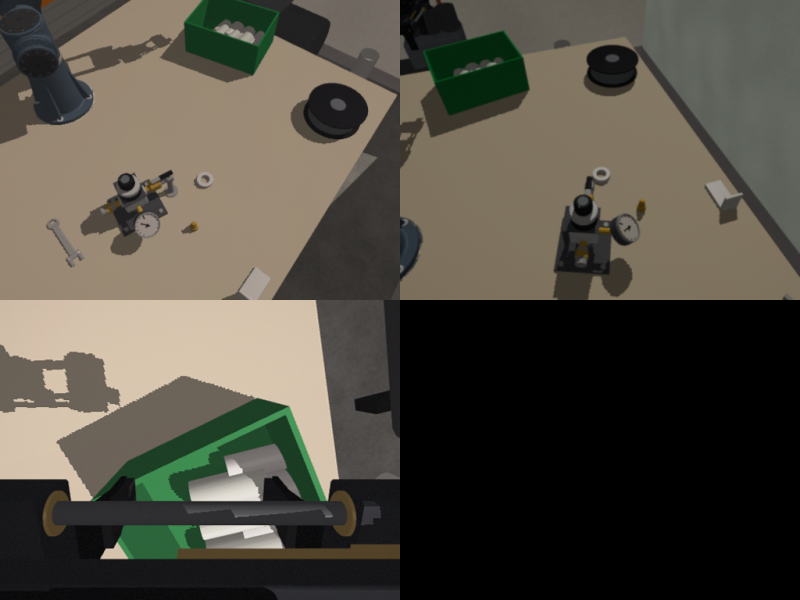

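The scene picture shows the regulator with its knob near (125,180), the gauge at (147,225), and the wrench, plug and tape around it. The side view shows the same. I'll enlarge both.

```bash
python3 - <<'E'
import cv2,numpy as np
a=cv2.imread("pics/scene0.png")[200:320,100:260];b=cv2.imread("pics/side0.png")[230:350,170:330]
f=lambda x:cv2.resize(x,None,fx=5,fy=5,interpolation=cv2.INTER_CUBIC)[:, :800]
i=np.hstack([cv2.resize(a,(400*1,300)),cv2.resize(b,(400,300))])
cv2.imwrite("pics/c1.png",f(a)); cv2.imwrite("pics/c2.png",f(b))
E
```

```text
(no output)
```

View pics/c1.png

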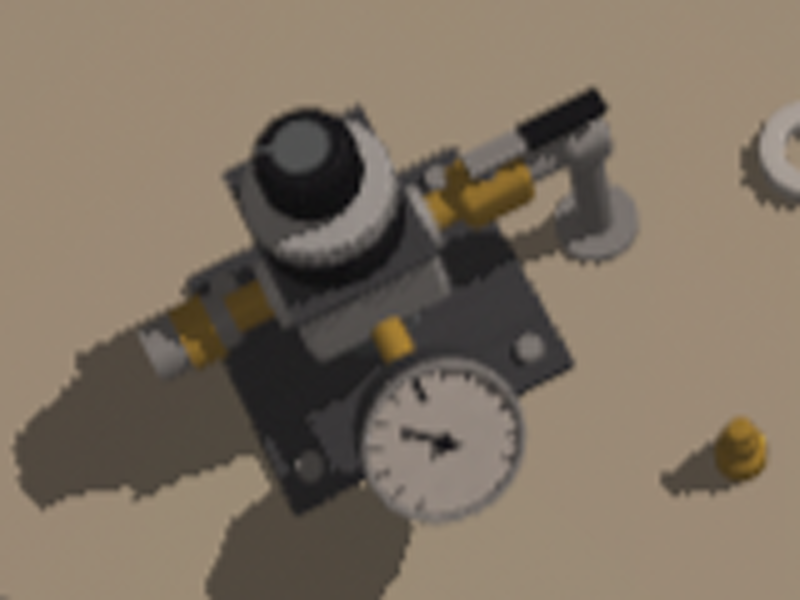

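View pics/c2.png

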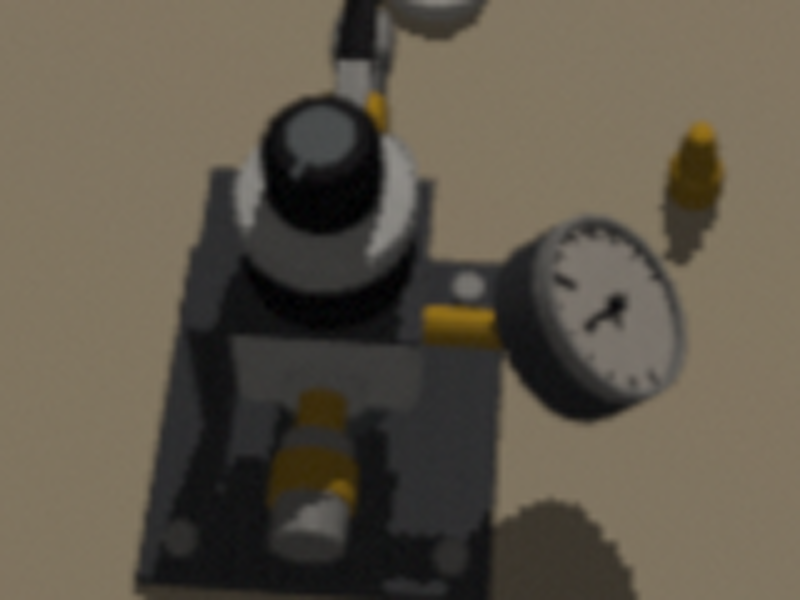

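Scene crop: knob top at (302,146), dial centre at (442,441), needle tip at (402,434), mark at (419,390). Side crop: knob top at (320,136), dial hub at (615,307), needle tip at (588,328), mark at (565,282).

```bash
cat > h.py <<'E'
import numpy as np
C=dict(scene=(50.07808206475133,260.65,191.88,[[0.7873,0.5289,-0.317,0.8712],[0.6165,-0.668,0.4167,-0.2941],[0.0086,-0.5235,-0.852,0.913],[0,0,0,1]]),
side=(48.40309791771457,251.10,188.75,[[0.9566,-0.2244,0.1861,0.4256],[-0.291,-0.6983,0.654,-0.5108],[-0.0168,-0.6798,-0.7332,0.7732],[0,0,0,1]]))
def ray(T,fov,cx,cy,u,v):
    T=np.array(T);f=192/np.tan(np.radians(fov/2))
    return T[:3,3],T[:3,:3]@np.array([(u-cx)/f,(v-cy)/f,1])
def cam(n,u,v):
    fov,cx,cy,T=C[n];return ray(T,fov,cx,cy,u,v)
def hit(r,p,n):
    o,d=r;return o+d*((np.array(p)-o)@n)/(d@n)
def needle(rayc,rayt,raym,yaw,dc):
    # signed angle mark->needle, clockwise on dial positive
    x=np.array([np.cos(yaw),np.sin(yaw),0]);z=np.array([0,0,1.])
    a=np.radians(40); nn=np.cos(a)*z+np.sin(a)*x
    c,t,m=[hit(r,dc,nn) for r in(rayc,rayt,raym)]
    a1,b1=m-c,t-c
    return -np.arctan2(np.cross(a1,b1)@nn,a1@b1),np.linalg.norm(a1),np.linalg.norm(b1)
E
python3 - <<'E'
from h import *
z=np.array([0,0,1.])
S={'scene':(100,200,(302,146),(442,441),(402,434),(419,390)),'side':(170,230,(320,136),(615,307),(588,328),(565,282))}
for n,(ox,oy,*p) in S.items():
    R=[cam(n,ox+(a+.5)/5-.5,oy+(b+.5)/5-.5) for a,b in p]
    k=hit(R[0],[0,0,.196],z);d=hit(R[1],[0,0,.100],z)
    v=d-k;yaw=np.arctan2(v[1],v[0])
    print(n,k.round(4),d.round(4),'r',np.hypot(v[0],v[1]).round(4),'yaw',np.degrees(yaw).round(2),needle(R[1],R[2],R[3],yaw,d), 'reach',np.hypot(*k[:2]).round(3))
E
```

```text
scene [ 0.5034 -0.1304  0.196 ] [ 0.594  -0.1676  0.1   ] r 0.0979 yaw -22.31 (np.float64(-0.9074828544634788), np.float64(0.023705304240946988), np.float64(0.01663008013944795)) reach 0.52
side [ 0.5019 -0.13    0.196 ] [ 0.5946 -0.1668  0.1   ] r 0.0997 yaw -21.67 (np.float64(-0.8120948507278948), np.float64(0.023616025796746935), np.float64(0.018153946005413247)) reach 0.518
```

```bash
cat > plan.py <<'E'
import numpy as np
from scipy.spatial.transform import Rotation as Ro
def Rt(yaw):
    c,s=np.cos(np.radians(yaw)),np.sin(np.radians(yaw));return np.array([[c,s,0],[s,-c,0],[0,0,-1.]])
def plan(p,R,wps):
    p=np.array(p);R=np.array(R)
    for q,yaw in wps:
        R2=Rt(yaw);d=R.T@(np.array(q)-p)/.3;w=Ro.from_matrix(R.T@R2).as_rotvec(degrees=True)/45
        print(np.round(np.r_[d,w],4).tolist());p,R=np.array(q),R2
E
python3 - <<'E'
from plan import *
from rig import *
s=read_state()
plan(s["position"],s["tcp_rot"],[((.36,.42,.30),125),((.47,.15,.30),83),((.5027,-.1302,.27),40)])
E
```

```text
[-0.8054, -0.4231, -0.1769, -0.0022, 0.0004, 0.8953]
[-0.9475, -0.2159, 0.0, 0.0, 0.0, 0.9333]
[-0.9138, 0.222, 0.1, 0.0, 0.0, 0.9556]
```

Call:
step_arm(
  steps=[
    [-0.805, -0.423, -0.177, -0.002, 0, 0.895, -1],
    [-0.805, -0.423, -0.177, -0.002, 0, 0.895, -1],
    [-0.805, -0.423, -0.177, -0.002, 0, 0.895, -1],
    [-0.805, -0.423, -0.177, -0.002, 0, 0.895, -1],
    [-0.805, -0.423, -0.177, -0.002, 0, 0.895, -1],
    [-0.805, -0.423, -0.177, -0.002, 0, 0.895, -1],
    [-0.805, -0.423, -0.177, -0.002, 0, 0.895, -1],
    [-0.805, -0.423, -0.177, -0.002, 0, 0.895, -1],
  ],
)

```text
time_s: 0.82
position: [0.3646, 0.4175, 0.3018]
tcp_rot: [[-0.569, 0.822, 0.005], [0.822, 0.569, 0.001], [-0.002, 0.005, -1.0]]
force: [-0.3, -0.2, 0.5]
opening: 1.0
grasp_force: 0.0
```

Call:
step_arm(
  steps=[
    [-0.947, -0.216, 0, 0, 0, 0.933, -1],
    [-0.947, -0.216, 0, 0, 0, 0.933, -1],
    [-0.947, -0.216, 0, 0, 0, 0.933, -1],
    [-0.947, -0.216, 0, 0, 0, 0.933, -1],
    [-0.947, -0.216, 0, 0, 0, 0.933, -1],
    [-0.947, -0.216, 0, 0, 0, 0.933, -1],
    [-0.947, -0.216, 0, 0, 0, 0.933, -1],
    [-0.947, -0.216, 0, 0, 0, 0.933, -1],
  ],
)

```text
time_s: 1.48
position: [0.473, 0.145, 0.3003]
tcp_rot: [[0.128, 0.992, 0.003], [0.992, -0.128, -0.002], [-0.001, 0.003, -1.0]]
force: [0.0, 0.9, 0.5]
opening: 0.997
grasp_force: 0.0
```

Call:
step_arm(
  steps=[
    [-0.914, 0.222, 0.1, 0, 0, 0.956, -1],
    [-0.914, 0.222, 0.1, 0, 0, 0.956, -1],
    [-0.914, 0.222, 0.1, 0, 0, 0.956, -1],
    [-0.914, 0.222, 0.1, 0, 0, 0.956, -1],
    [-0.914, 0.222, 0.1, 0, 0, 0.956, -1],
    [-0.914, 0.222, 0.1, 0, 0, 0.956, -1],
    [-0.914, 0.222, 0.1, 0, 0, 0.956, -1],
    [-0.914, 0.222, 0.1, 0, 0, 0.956, -1],
  ],
)

```text
time_s: 2.15
position: [0.5043, -0.1348, 0.2692]
tcp_rot: [[0.769, 0.639, 0.002], [0.639, -0.769, -0.001], [0.001, 0.002, -1.0]]
force: [-0.2, -0.2, -0.8]
opening: 1.003
grasp_force: 0.0
```

```bash
python3 - <<'E'
from rig import *
import cv2,numpy as np
s=read_state();print({k:np.round(s[k],4).tolist() for k in("time_s","position","tcp_rot","joint_positions","force","moment")})
c=capture("wrist");cv2.imwrite("pics/w1.png",cv2.resize(c["image"],(800,600),interpolation=cv2.INTER_CUBIC)[:,:,::-1])
E
```

```text
{'time_s': 2.15, 'position': [0.5043, -0.1348, 0.2692], 'tcp_rot': [[0.7691, 0.6392, 0.0021], [0.6392, -0.769, -0.0015], [0.0006, 0.0025, -1.0]], 'joint_positions': [-27.2307, 20.6771, 95.3898, -0.0242, 63.7893, 23.0487], 'force': [-0.1779, -0.24, -0.758], 'moment': [-0.1198, 0.1029, -0.0756]}
```

View pics/w1.png

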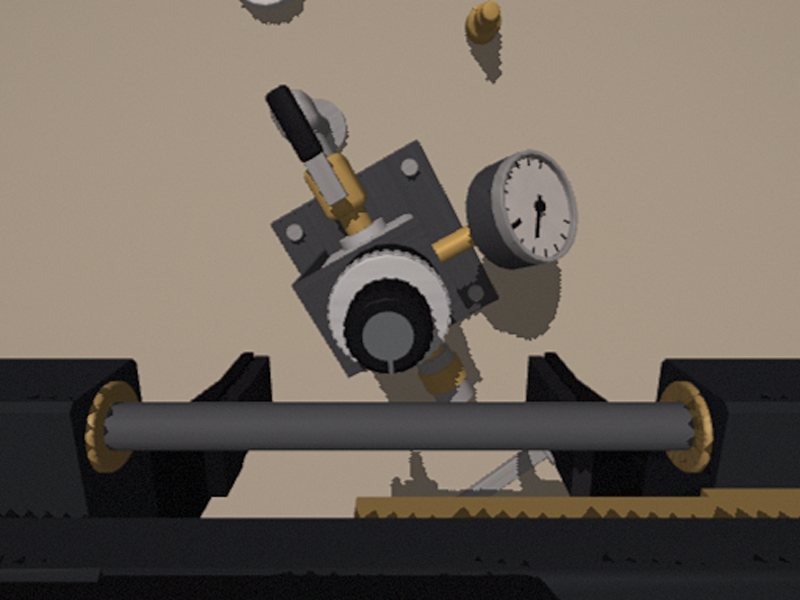

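The wrist view shows the knob top disc at (388,334), the dial hub at (540,206), the needle tip at (538,238) and the mark at (517,223). The jaws straddle the image at row 430, with the knob between them.

```bash
cat >> h.py <<'E'
TC=np.array([[0.0016,-0.9652,-0.2614,0.0722],[1,0.0013,0.0011,0.0012],[-0.0007,-0.2614,0.9652,-0.1371],[0,0,0,1]])
def wray(s,u,v):
    T=np.eye(4);T[:3,:3]=s["tcp_rot"];T[:3,3]=s["position"]
    return ray(T@TC,60.53331861943267,254.9026,194.7347,u,v)
E
python3 - <<'E'
from h import *
from plan import *
from rig import *
s=read_state();print(s["position"],s["qvel"])
P=[((a+.5)*.64-.5,(b+.5)*.64-.5) for a,b in[(388,334),(540,206),(538,238),(517,223)]]
R=[wray(s,*p) for p in P];z=np.array([0,0,1.])
k=hit(R[0],[0,0,.196],z);d=hit(R[1],[0,0,.1],z);v=(d-k);yaw=np.arctan2(v[1],v[0])
print(k,d,np.hypot(v[0],v[1]),np.degrees(yaw),needle(*R[1:],yaw,d))
E
```

```text
[ 0.50329717 -0.13172421  0.26926577] [ 3.3282575  -1.48231036  2.36818163  1.56135607  1.4223688   0.69884069]
[ 0.50294958 -0.12789216  0.196     ] [ 0.59530344 -0.16481978  0.1       ] 0.0994629818024689 -21.793958194977982 (np.float64(-0.8440884132083702), np.float64(0.02401436410079113), np.float64(0.019755932009694676))
```

Call:
step_arm(
  steps=[
    [0, 0, 0.1, 0, 0, 0, -1],
    [0, 0, 0.2, 0, 0, 0, -1],
    [0, 0, 0.26, 0, 0, 0, -1],
    [0, 0, 0.26, 0, 0, 0, -1],
    [0, 0, 0.26, 0, 0, 0, -1],
    [0, 0, 0.26, 0, 0, 0, -1],
    [0, 0, 0.26, 0, 0, 0, -1],
  ],
)

```text
time_s: 2.78
position: [0.504, -0.1293, 0.1936]
tcp_rot: [[0.765, 0.644, 0.004], [0.644, -0.765, 0.0], [0.003, 0.002, -1.0]]
force: [-0.0, -0.2, 0.4]
opening: 1.001
grasp_force: 0.0
```

Call:
step_arm(
  steps=[
    [0, 0, 0, 0, 0, 0, 0],
    [0, 0, 0, 0, 0, 0, 0],
    [0, 0, 0, 0, 0, 0, 0],
    [0, 0, 0, 0, 0, 0, 0.2],
    [0, 0, 0, 0, 0, 0, 1],
    [0, 0, 0, 0, 0, 0, 1],
    [0, 0, 0, 0, 0, 0, 1],
    [0, 0, 0, 0, 0, 0, 1],
  ],
)

```text
time_s: 3.45
position: [0.5029, -0.1296, 0.192]
tcp_rot: [[0.766, 0.643, 0.001], [0.643, -0.766, 0.001], [0.001, -0.001, -1.0]]
force: [0.3, -0.5, 0.6]
opening: 0.475
grasp_force: 0.0
```

```bash
cat > st.py <<'E'
from rig import *
import numpy as np
s=read_state();R=np.array(s["tcp_rot"]);print({k:np.round(s[k],4).tolist() for k in("time_s","position","joint_positions","force","moment","opening","grasp_force")},"yaw",np.degrees(np.arctan2(R[1,0],R[0,0])).round(2))
E
python3 st.py
```

```text
{'time_s': 3.45, 'position': [0.5029, -0.1296, 0.192], 'joint_positions': [-26.8457, 26.6368, 100.4691, 0.1096, 52.8894, 23.0891], 'force': [0.3123, -0.5277, 0.5758], 'moment': [-0.0837, 0.102, -0.0043], 'opening': 0.4751, 'grasp_force': 0.0} yaw 40.0
```

Call:
step_arm(
  steps=[
    [0, 0, 0, 0, 0, 0, 1],
    [0, 0, 0, 0, 0, 0, 1],
    [0, 0, 0, 0, 0, 0, 1],
    [0, 0, 0, 0, 0, 0, 1],
    [0, 0, 0, 0, 0, 0, 1],
  ],
)

```text
time_s: 3.87
position: [0.5031, -0.1299, 0.1921]
tcp_rot: [[0.766, 0.643, 0.001], [0.643, -0.766, 0.001], [0.001, 0.0, -1.0]]
force: [1.2, -1.2, -2.3]
opening: 0.448
grasp_force: 30.0
```

Call:
step_arm(
  steps=[
    [0, 0, 0, 0, 0, 0.08, 1],
    [0, 0, 0, 0, 0, 0.16, 1],
    [0, 0, 0, 0, 0, 0.24, 1],
    [0, 0, 0, 0, 0, 0.32, 1],
    [0, 0, 0, 0, 0, 0.4, 1],
    [0, 0, 0, 0, 0, 0.48, 1],
    [0, 0, 0, 0, 0, 0.56, 1],
    [0, 0, 0, 0, 0, 0.56, 1],
  ],
)

```text
time_s: 4.53
position: [0.5034, -0.1304, 0.1921]
tcp_rot: [[0.967, 0.256, 0.002], [0.256, -0.967, -0.001], [0.002, 0.001, -1.0]]
force: [0.5, -3.9, -2.8]
opening: 0.449
grasp_force: 30.0
```

```bash
python3 st.py; python3 - <<'E'
from rig import *
import cv2,numpy as np
c=capture("wrist")["image"];cv2.imwrite("pics/w2.png",cv2.resize(c,(800,600),interpolation=cv2.INTER_CUBIC)[:,:,::-1])
E
```

```text
{'time_s': 4.5333, 'position': [0.5034, -0.1304, 0.1921], 'joint_positions': [-26.8544, 26.6504, 100.4256, 0.0076, 52.8066, 48.303], 'force': [0.5431, -3.9238, -2.8375], 'moment': [-0.6895, -0.0091, 0.1709], 'opening': 0.4494, 'grasp_force': 29.9996} yaw 14.84
```

View pics/w2.png

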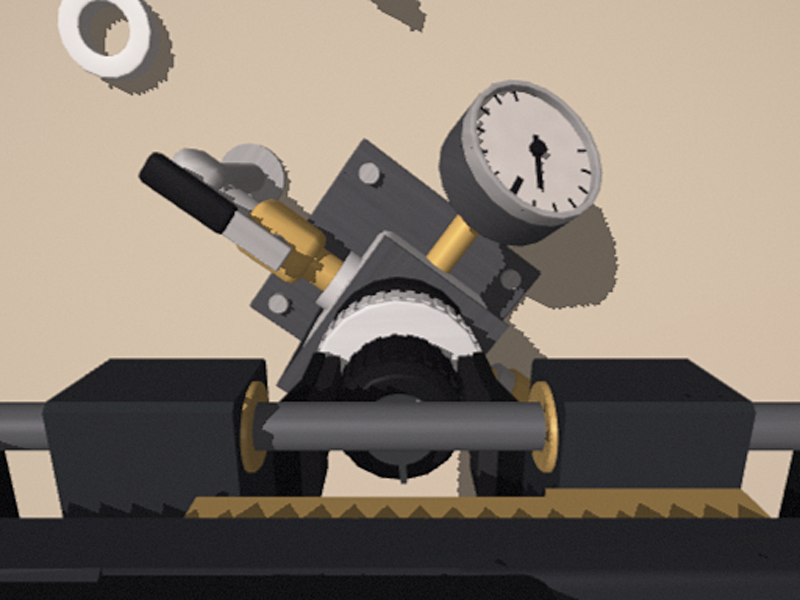

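The knob pointer keeps its place between the jaws, so the grip isn't slipping. The needle tip is at (541,190), the hub at (539,149) and the mark at (517,186). Now a measuring helper that rectifies the dial.

```bash
cat > dial.py <<'E'
from h import *
from rig import *
import cv2
AX=np.array([.503,-.1305]);YAW=np.radians(-21.9)
def measure(save=None,name="wrist",verbose=1):
    s=read_state();c=capture(name);img=cv2.cvtColor(c["image"],cv2.COLOR_RGB2GRAY)
    if name=="wrist":
        T=np.eye(4);T[:3,:3]=s["tcp_rot"];T[:3,3]=s["position"];T=T@np.array(c["T_tool_cam"])
    else:T=np.array(c["world_from_camera"])
    f=192/np.tan(np.radians(c["vertical_fov"]/2))
    a=np.radians(40);x=np.array([np.cos(YAW),np.sin(YAW),0]);z=np.array([0,0,1.]);n=np.cos(a)*z+np.sin(a)*x
    up=np.cos(a)*-x+np.sin(a)*z; right=np.cross(up,n)   # seen from the front
    C=np.r_[AX+.098*x[:2],.1]
    def rect(C):
        g=np.arange(-200,200)*.0002
        P=C+g[None,:,None]*right-g[:,None,None]*up
        q=(P-T[:3,3])@T[:3,:3]
        return cv2.remap(img,(f*q[...,0]/q[...,2]+c["cx"]).astype(np.float32),(f*q[...,1]/q[...,2]+c["cy"]).astype(np.float32),cv2.INTER_CUBIC)
    r=rect(C)
    # centre the 61 mm white disc by template correlation
    t=np.full((400,400),-1.,np.float32);cv2.circle(t,(200,200),152,1.,-1);cv2.circle(t,(200,200),140,0.,-1);t[np.hypot(*(np.mgrid[:400,:400]-200))>164]=0
    m=cv2.matchTemplate(cv2.copyMakeBorder(r,60,60,60,60,cv2.BORDER_REPLICATE).astype(np.float32),t,cv2.TM_CCORR)
    _,_,_,l=cv2.minMaxLoc(m);off=np.array(l)-60
    C=C+off[0]*.0002*right-off[1]*.0002*up;r=rect(C)
    pol=cv2.warpPolar(cv2.resize(r,(800,800)),(400,1440),(400,400),400,cv2.WARP_POLAR_LINEAR).astype(float) # 0.1mm/px, 0.25 deg
    th=(np.arange(1440)*.25+90+180)%360-180   # 0 = up, clockwise +
    def ang(r0,r1):
        p=pol[:,int(r0*10):int(r1*10)].mean(1);w=np.clip(np.percentile(p,60)-p,0,None)
        i=np.argmax(cv2.GaussianBlur(w[:,None],(1,15),0)[:,0]);idx=(i+np.arange(-24,25))%1440;ww=w[idx]*(w[idx]>.4*w[idx].max())
        return th[i]+(ww@np.arange(-24,25))/ww.sum()*.25
    nd,mk=ang(9,17),ang(22,26)
    if verbose:print(name,"off mm",off*.2,"needle",round(nd,2),"mark",round(mk,2),"diff rad",round(np.radians(nd-mk),4))
    if save:cv2.imwrite(save,r)
    return np.radians(nd-mk)
E
python3 - <<'E'
from dial import *
for n in("wrist","scene","side"):
    try:measure("pics/r_%s.png"%n,n)
    except Exception as e:print(n,e)
a=[cv2.imread("pics/r_%s.png"%n) for n in("wrist","scene","side")]
cv2.imwrite("pics/r1.png",cv2.resize(np.hstack(a),(795,265)))
E
python3 st.py
```

```text
wrist off mm [-1.8 -0.6] needle -18.73 mark 7.78 diff rad -0.4627
scene off mm [-2.8  1. ] needle -18.47 mark 6.81 diff rad -0.4411
side off mm [-0.8 -0.6] needle -23.83 mark 3.18 diff rad -0.4715
{'time_s': 4.7333, 'position': [0.5034, -0.1304, 0.1921], 'joint_positions': [-26.8709, 26.6485, 100.4305, 0.0408, 52.8074, 48.2194], 'force': [1.6019, -5.0572, -3.4086], 'moment': [-0.9062, -0.0957, 0.0762], 'opening': 0.4543, 'grasp_force': 29.9984} yaw 14.89
```

View pics/r1.png

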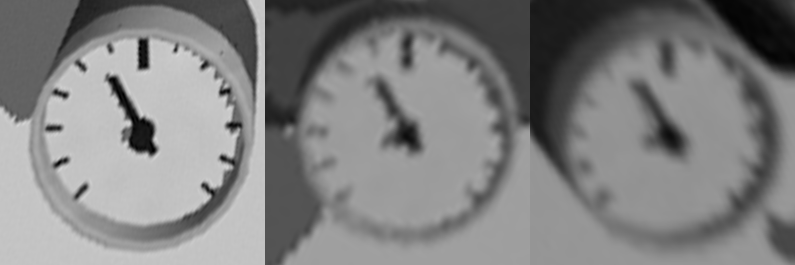

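The rectified wrist tile shows the hub at (142,134), off the tile centre, so I'll centre on the hub. By eye: needle -27.4°, mark +0.7°, difference about -0.49 rad. About 40° of knob remains; I'll turn 34° and re-measure.

```bash
python3 - <<'E'
t=open("dial.py").read()
a=t.index("    t=np.full");b=t.index("    C=C+off")
t=t[:a]+'''    for _ in range(2):
        k=np.zeros((25,25),np.float32);cv2.circle(k,(12,12),11,1,-1)
        w=cv2.filter2D(r.astype(np.float32),-1,k/k.sum())[150:250,150:250]
        off=np.array(cv2.minMaxLoc(w)[2])-50
        C=C+off[0]*.0002*right-off[1]*.0002*up;r=rect(C)
'''+t[b:].replace("    C=C+off[0]*.0002*right-off[1]*.0002*up;r=rect(C)\n","",1)
open("dial.py","w").write(t)
E
python3 -c "
from dial import *
for n in('wrist','scene','side'):measure(None,n)"
```

```text
wrist off mm [0. 0.] needle -30.46 mark 1.93 diff rad -0.5653
scene off mm [0. 0.] needle -28.74 mark -0.41 diff rad -0.4943
side off mm [0. 0.] needle -28.54 mark -1.42 diff rad -0.4733
```

Call:
step_arm(
  steps=[
    [0, 0, 0, 0, 0, 0.1, 1],
    [0, 0, 0, 0, 0, 0.2, 1],
    [0, 0, 0, 0, 0, 0.3, 1],
    [0, 0, 0, 0, 0, 0.4, 1],
    [0, 0, 0, 0, 0, 0.5, 1],
    [0, 0, 0, 0, 0, 0.6, 1],
    [0, 0, 0, 0, 0, 0.7, 1],
    [0, 0, 0, 0, 0, 0.75, 1],
  ],
)

```text
time_s: 5.55
position: [0.5034, -0.1313, 0.1921]
tcp_rot: [[0.946, -0.324, 0.002], [-0.324, -0.946, -0.003], [0.003, 0.002, -1.0]]
force: [1.5, -7.6, -3.7]
opening: 0.456
grasp_force: 30.0
```

Call:
step_arm(
  steps=[
    [0, 0, 0, 0, 0, 0, 1],
    [0, 0, 0, 0, 0, 0, 1],
  ],
)

```text
time_s: 5.72
position: [0.5034, -0.1313, 0.1921]
tcp_rot: [[0.947, -0.322, 0.002], [-0.322, -0.947, -0.002], [0.002, 0.002, -1.0]]
force: [1.4, -7.7, -4.5]
opening: 0.448
grasp_force: 30.0
```

```bash
python3 -c "
from dial import *
for n in('wrist','scene','side'):measure(None,n)";python3 st.py
```

```text
wrist off mm [0. 0.] needle -3.43 mark 1.37 diff rad -0.0838
scene off mm [0. 0.] needle -5.32 mark 0.07 diff rad -0.0942
side off mm [0. 0.] needle -5.52 mark -1.47 diff rad -0.0707
{'time_s': 5.8667, 'position': [0.5034, -0.1313, 0.1921], 'joint_positions': [-26.9066, 26.6555, 100.414, -0.0775, 52.7765, 81.9462], 'force': [1.1329, -6.9537, -3.3292], 'moment': [-1.2285, -0.0431, 0.2135], 'opening': 0.4491, 'grasp_force': 29.9985} yaw -18.81
```

Call:
step_arm(
  steps=[
    [0, 0, 0, 0, 0, 0.05, 1],
    [0, 0, 0, 0, 0, 0.1, 1],
    [0, 0, 0, 0, 0, 0.155, 1],
    [0, 0, 0, 0, 0, 0.155, 1],
    [0, 0, 0, 0, 0, 0.155, 1],
  ],
)

```text
time_s: 6.28
position: [0.5033, -0.1315, 0.1921]
tcp_rot: [[0.901, -0.435, 0.002], [-0.435, -0.901, -0.003], [0.003, 0.002, -1.0]]
force: [0.7, -7.8, -4.4]
opening: 0.448
grasp_force: 30.0
```

```bash
python3 -c "
from dial import *
for n in('wrist','scene','side'):measure('pics/q_%s.png'%n,n)
cv2.imwrite('pics/q1.png',np.hstack([cv2.imread('pics/q_%s.png'%n) for n in('wrist','scene')]))";python3 st.py
```

```text
wrist off mm [0. 0.] needle 2.08 mark 1.19 diff rad 0.0155
scene off mm [0. 0.] needle -0.04 mark 0.06 diff rad -0.0017
side off mm [0. 0.] needle -2.09 mark -2.02 diff rad -0.0012
{'time_s': 6.4333, 'position': [0.5033, -0.1315, 0.1921], 'joint_positions': [-26.9172, 26.6535, 100.4144, -0.1049, 52.7774, 88.921], 'force': [0.2129, -7.2144, -3.5551], 'moment': [-1.3513, 0.0242, 0.2748], 'opening': 0.4511, 'grasp_force': 29.9985} yaw -25.77
```

View pics/q1.png

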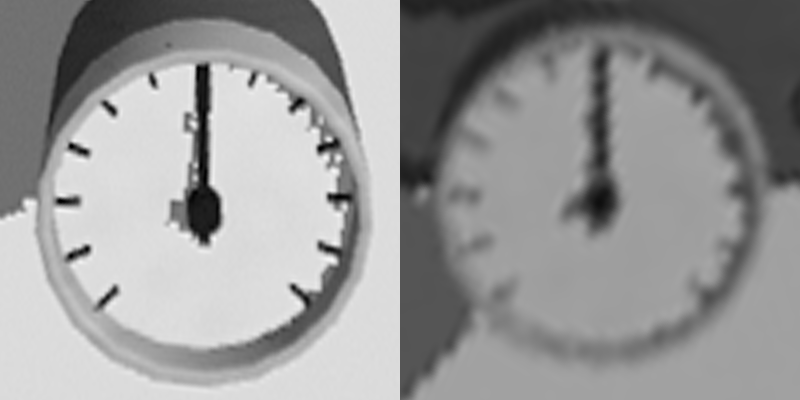

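The needle lies over the long mark in both views: wrist tile needle and mark at column 203, scene tile at column 600. Next I'll release and turn back with open jaws for the ring grip.

Call:
step_arm(
  steps=[
    [0, 0, 0, 0, 0, 0, -1],
    [0, 0, 0, 0, 0, 0, -1],
    [0, 0, 0, 0, 0, 0, -1],
    [0, 0, 0, 0, 0, 0, -1],
    [0, 0, 0, 0, 0, 0, -1],
    [0, 0, 0, 0, 0, 0, -1],
    [0, 0, 0, 0, 0, 0, -1],
    [0, 0, 0, 0, 0, 0, -1],
  ],
)

```text
time_s: 7.1
position: [0.5028, -0.1294, 0.1921]
tcp_rot: [[0.899, -0.437, 0.001], [-0.437, -0.899, 0.001], [0.0, -0.002, -1.0]]
force: [-0.0, 0.8, -0.6]
opening: 0.954
grasp_force: 0.0
```

```bash
python3 -c "
from dial import *
for n in('wrist','scene','side'):measure(None,n)";python3 st.py
```

```text
wrist off mm [0. 0.] needle 3.0 mark 1.8 diff rad 0.021
scene off mm [0. 0.] needle -0.04 mark 0.06 diff rad -0.0017
side off mm [0. 0.] needle -1.86 mark -2.01 diff rad 0.0027
{'time_s': 7.25, 'position': [0.5029, -0.1295, 0.1921], 'joint_positions': [-26.8352, 26.6304, 100.4677, 0.1125, 52.8921, 89.0138], 'force': [0.5387, -0.2098, -0.3783], 'moment': [0.0231, 0.1991, 0.0018], 'opening': 0.9873, 'grasp_force': 0.0} yaw -25.92
```

Call:
step_arm(
  steps=[
    [0, 0, 0, 0, 0, -0.15, -1],
    [0, 0, 0, 0, 0, -0.3, -1],
    [0, 0, 0, 0, 0, -0.45, -1],
    [0, 0, 0, 0, 0, -0.6, -1],
    [0, 0, 0, 0, 0, -0.75, -1],
    [0, 0, 0, 0, 0, -0.9, -1],
    [0, 0, 0, 0, 0, -1, -1],
    [0, 0, 0, 0, 0, -1, -1],
  ],
)

```text
time_s: 7.92
position: [0.5029, -0.1296, 0.1921]
tcp_rot: [[0.945, 0.328, 0.001], [0.328, -0.945, 0.001], [0.001, -0.001, -1.0]]
force: [-0.1, 0.2, 0.7]
opening: 0.999
grasp_force: 0.0
```

Call:
step_arm(
  steps=[
    [0, 0.006, 0, 0, 0, -0.1, -1],
    [0, 0.006, 0, 0, 0, -0.2, -1],
    [0, 0.006, 0.03, 0, 0, -0.25, -1],
    [0, 0.006, 0.06, 0, 0, -0.25, -1],
    [0, 0.006, 0.093, 0, 0, -0.25, -1],
    [0, 0.006, 0.093, 0, 0, -0.25, -1],
    [0, 0.006, 0.093, 0, 0, -0.25, -1],
    [0, 0.006, 0.093, 0, 0, -0.25, -1],
  ],
)

```text
time_s: 8.58
position: [0.5035, -0.1312, 0.164]
tcp_rot: [[0.863, 0.504, 0.001], [0.504, -0.863, 0.001], [0.001, -0.001, -1.0]]
force: [-0.7, 0.0, 0.1]
opening: 0.998
grasp_force: 0.0
```

```bash
python3 st.py; python3 -c "
from dial import *
for n in('wrist','scene','side'):measure(None,n)"
```

```text
{'time_s': 8.5833, 'position': [0.5035, -0.1312, 0.164], 'joint_positions': [-26.9716, 29.2331, 101.7005, 0.1168, 49.0758, 32.6606], 'force': [-0.6928, 0.0046, 0.0662], 'moment': [-0.0824, 0.1296, 0.0065], 'opening': 0.9979, 'grasp_force': 0.0} yaw 30.29
wrist off mm [0. 0.] needle 1.35 mark 2.92 diff rad -0.0273
scene off mm [0. 0.] needle -0.03 mark 0.06 diff rad -0.0016
side off mm [0. 0.] needle -2.09 mark -2.01 diff rad -0.0014
```

Call:
step_arm(
  steps=[
    [0, 0, 0, 0, 0, 0, -0.38],
    [0, 0, 0, 0, 0, 0, -0.38],
    [0, 0, 0, 0, 0, 0, -0.38],
    [0, 0, 0, 0, 0, 0, -0.38],
    [0, 0, 0, 0, 0, 0, -0.38],
    [0, 0, 0, 0, 0, 0, 1],
    [0, 0, 0, 0, 0, 0, 1],
    [0, 0, 0, 0, 0, 0, 1],
  ],
)

```text
time_s: 9.4
position: [0.503, -0.1304, 0.1641]
tcp_rot: [[0.863, 0.505, -0.0], [0.505, -0.863, 0.003], [0.001, -0.003, -1.0]]
force: [-1.1, 2.8, 1.7]
opening: 0.678
grasp_force: 30.0
```

Call:
step_arm(
  steps=[
    [0, 0, 0, 0, 0, 0, 1],
    [0, 0, 0, 0, 0, 0, 1],
    [0, 0, 0, 0, 0, 0, 1],
  ],
)

```text
time_s: 9.65
position: [0.503, -0.1305, 0.1641]
tcp_rot: [[0.863, 0.505, -0.0], [0.505, -0.863, 0.003], [0.001, -0.003, -1.0]]
force: [-1.1, 4.1, 1.4]
opening: 0.681
grasp_force: 30.0
```

```bash
python3 st.py
```

```text
{'time_s': 9.65, 'position': [0.503, -0.1305, 0.1641], 'joint_positions': [-26.9473, 29.2032, 101.7539, 0.1706, 49.1303, 32.6218], 'force': [-1.131, 4.1089, 1.4166], 'moment': [0.7741, 0.3219, -0.0526], 'opening': 0.6811, 'grasp_force': 29.9948} yaw 30.32
```

```bash
cat > mz.py <<'E'
from rig import *
import numpy as np
v=[]
for i in range(4):
    s=read_state();R=np.array(s["tcp_rot"]);v.append([s["moment"][2],s["tau"][5],np.degrees(np.arctan2(R[1,0],R[0,0])),s["joint_positions"][5]])
    if i<3:capture("scene")
v=np.array(v);print("mz",v[:,0].round(3),"mean",v[:,0].mean().round(3),"tau6",v[:,1].round(3),"yaw",v[:,2].round(2),"j6",v[:,3].mean().round(2),"t",s["time_s"],"F",np.round(s["force"],1))
E
python3 mz.py
```

```text
mz [-0.053 -0.096 -0.088 -0.052] mean -0.072 tau6 [-0.076 -0.076 -0.076 -0.075] yaw [30.32 30.32 30.32 30.32] j6 32.62 t 9.8 F [-1.5  5.1  2.6]
```

Call:
step_arm(
  steps=[
    [0, 0, 0, 0, 0, 0.05, 1],
    [0, 0, 0, 0, 0, 0.1, 1],
    [0, 0, 0, 0, 0, 0.15, 1],
    [0, 0, 0, 0, 0, 0.2, 1],
    [0, 0, 0, 0, 0, 0.25, 1],
    [0, 0, 0, 0, 0, 0.3, 1],
    [0, 0, 0, 0, 0, 0.3, 1],
  ],
)

```text
time_s: 10.38
position: [0.5031, -0.1307, 0.1641]
tcp_rot: [[0.957, 0.289, -0.0], [0.289, -0.957, 0.002], [0.001, -0.002, -1.0]]
force: [-0.5, 4.1, 2.1]
opening: 0.68
grasp_force: 30.0
```

```bash
python3 mz.py; python3 -c "
from dial import *
for n in('wrist','scene','side'):measure(None,n)"
```

```text
mz [-0.084 -0.149 -0.098 -0.107] mean -0.11 tau6 [ 0.127 -0.005 -0.066 -0.074] yaw [16.8  16.87 16.87 16.88] j6 46.09 t 10.5333 F [-1.4  5.5  2. ]
wrist off mm [0. 0.] needle -0.31 mark 1.6 diff rad -0.0334
scene off mm [0. 0.] needle -0.04 mark 0.06 diff rad -0.0016
side off mm [0. 0.] needle -2.08 mark 33.73 diff rad -0.6251
```

Call:
step_arm(
  steps=[
    [0, 0, 0, 0, 0, 0.02, 1],
    [0, 0, 0, 0, 0, 0.04, 1],
    [0, 0, 0, 0, 0, 0.067, 1],
    [0, 0, 0, 0, 0, 0.067, 1],
  ],
)

```text
time_s: 11.02
position: [0.5031, -0.1308, 0.1641]
tcp_rot: [[0.971, 0.239, -0.0], [0.239, -0.971, 0.002], [0.0, -0.002, -1.0]]
force: [-1.8, 4.5, 1.8]
opening: 0.681
grasp_force: 30.0
```

```bash
python3 mz.py
```

```text
mz [-0.06  -0.121 -0.103 -0.053] mean -0.084 tau6 [ 0.012 -0.054 -0.072 -0.074] yaw [13.84 13.86 13.86 13.86] j6 49.09 t 11.1667 F [-1.3  4.9  1.4]
```

Call:
step_arm(
  steps=[
    [0, 0, 0, 0, 0, 0.02, 1],
    [0, 0, 0, 0, 0, 0.04, 1],
    [0, 0, 0, 0, 0, 0.067, 1],
    [0, 0, 0, 0, 0, 0.067, 1],
  ],
)

```text
time_s: 11.5
position: [0.5031, -0.1309, 0.1641]
tcp_rot: [[0.982, 0.188, 0.0], [0.188, -0.982, 0.002], [0.0, -0.002, -1.0]]
force: [-1.2, 5.6, 2.0]
opening: 0.684
grasp_force: 30.0
```

```bash
python3 mz.py
```

```text
mz [-0.047 -0.054 -0.097 -0.108] mean -0.076 tau6 [ 0.011 -0.054 -0.072 -0.073] yaw [10.82 10.84 10.84 10.84] j6 52.11 t 11.65 F [-1.6  5.2  1.8]
```

Call:
step_arm(
  steps=[
    [0, 0, 0, 0, 0, 0.02, 1],
    [0, 0, 0, 0, 0, 0.04, 1],
    [0, 0, 0, 0, 0, 0.067, 1],
    [0, 0, 0, 0, 0, 0.067, 1],
  ],
)

```text
time_s: 11.98
position: [0.5031, -0.1309, 0.1641]
tcp_rot: [[0.991, 0.135, -0.0], [0.135, -0.991, 0.002], [0.0, -0.002, -1.0]]
force: [-2.1, 4.9, 1.8]
opening: 0.676
grasp_force: 30.0
```

```bash
python3 mz.py
```

```text
mz [-0.146 -0.056 -0.064 -0.056] mean -0.08 tau6 [ 0.008 -0.055 -0.072 -0.073] yaw [7.77 7.8  7.8  7.8 ] j6 55.15 t 12.1333 F [-2.3  5.2  1.6]
```

Call:
step_arm(
  steps=[
    [0, 0, 0, 0, 0, 0.02, 1],
    [0, 0, 0, 0, 0, 0.04, 1],
    [0, 0, 0, 0, 0, 0.067, 1],
    [0, 0, 0, 0, 0, 0.067, 1],
  ],
)

```text
time_s: 12.47
position: [0.5031, -0.131, 0.1641]
tcp_rot: [[0.997, 0.083, 0.0], [0.083, -0.997, 0.002], [0.0, -0.002, -1.0]]
force: [-2.3, 4.8, 1.7]
opening: 0.677
grasp_force: 30.0
```

```bash
python3 mz.py
```

```text
mz [-0.066 -0.02  -0.083 -0.028] mean -0.049 tau6 [ 0.012 -0.054 -0.072 -0.073] yaw [4.74 4.77 4.77 4.77] j6 58.18 t 12.6167 F [-1.8  5.2  2.1]
```

Call:
step_arm(
  steps=[
    [0, 0, 0, 0, 0, 0.02, 1],
    [0, 0, 0, 0, 0, 0.04, 1],
    [0, 0, 0, 0, 0, 0.067, 1],
    [0, 0, 0, 0, 0, 0.067, 1],
  ],
)

```text
time_s: 12.95
position: [0.5031, -0.131, 0.1641]
tcp_rot: [[1.0, 0.03, 0.0], [0.03, -1.0, 0.002], [0.0, -0.002, -1.0]]
force: [-2.0, 5.4, 2.5]
opening: 0.679
grasp_force: 30.0
```

```bash
python3 mz.py
```

```text
mz [-0.057 -0.044 -0.077 -0.11 ] mean -0.072 tau6 [ 0.007 -0.05  -0.071 -0.074] yaw [1.71 1.73 1.74 1.74] j6 61.22 t 13.1 F [-1.8  4.5  1.9]
```

Call:
step_arm(
  steps=[
    [0, 0, 0, 0, 0, 0.02, 1],
    [0, 0, 0, 0, 0, 0.04, 1],
    [0, 0, 0, 0, 0, 0.067, 1],
    [0, 0, 0, 0, 0, 0.067, 1],
  ],
)

```text
time_s: 13.43
position: [0.5032, -0.1311, 0.1641]
tcp_rot: [[1.0, -0.023, 0.0], [-0.023, -1.0, 0.002], [0.0, -0.002, -1.0]]
force: [-3.6, 5.1, 1.6]
opening: 0.68
grasp_force: 30.0
```

```bash
python3 mz.py
```

```text
mz [-0.08  -0.029 -0.074 -0.009] mean -0.048 tau6 [ 0.019 -0.042 -0.069 -0.074] yaw [-1.29 -1.26 -1.26 -1.25] j6 64.21 t 13.5833 F [-1.8  5.2  2.4]
```

Total 31.5° and still no contact. Continuing.

Call:
step_arm(
  steps=[
    [0, 0, 0, 0, 0, 0.02, 1],
    [0, 0, 0, 0, 0, 0.04, 1],
    [0, 0, 0, 0, 0, 0.067, 1],
    [0, 0, 0, 0, 0, 0.067, 1],
  ],
)

```text
time_s: 13.92
position: [0.5032, -0.1312, 0.1641]
tcp_rot: [[0.997, -0.075, 0.0], [-0.075, -0.997, 0.002], [-0.0, -0.002, -1.0]]
force: [-3.7, 4.3, 1.6]
opening: 0.677
grasp_force: 30.0
```

```bash
python3 mz.py
```

```text
mz [-0.076 -0.108 -0.032 -0.083] mean -0.075 tau6 [ 0.019 -0.045 -0.069 -0.074] yaw [-4.29 -4.26 -4.26 -4.26] j6 67.21 t 14.0667 F [-3.4  3.7  2.1]
```

Call:
step_arm(
  steps=[
    [0, 0, 0, 0, 0, 0.02, 1],
    [0, 0, 0, 0, 0, 0.04, 1],
    [0, 0, 0, 0, 0, 0.067, 1],
    [0, 0, 0, 0, 0, 0.067, 1],
  ],
)

```text
time_s: 14.4
position: [0.5031, -0.1312, 0.1641]
tcp_rot: [[0.992, -0.127, 0.0], [-0.127, -0.992, 0.001], [-0.0, -0.001, -1.0]]
force: [-1.9, 3.4, 1.0]
opening: 0.676
grasp_force: 30.0
```

```bash
python3 mz.py
```

```text
mz [-0.062 -0.103 -0.083 -0.07 ] mean -0.08 tau6 [ 0.017 -0.044 -0.068 -0.073] yaw [-7.31 -7.28 -7.27 -7.27] j6 70.23 t 14.55 F [-3.1  4.5  2.8]
```

Call:
step_arm(
  steps=[
    [0, 0, 0, 0, 0, 0.02, 1],
    [0, 0, 0, 0, 0, 0.04, 1],
    [0, 0, 0, 0, 0, 0.067, 1],
    [0, 0, 0, 0, 0, 0.067, 1],
  ],
)

```text
time_s: 14.88
position: [0.5032, -0.1313, 0.1641]
tcp_rot: [[0.984, -0.179, 0.0], [-0.179, -0.984, 0.001], [-0.0, -0.001, -1.0]]
force: [-3.3, 3.6, 1.6]
opening: 0.677
grasp_force: 30.0
```

```bash
python3 mz.py
```

```text
mz [-0.049 -0.082 -0.04  -0.118] mean -0.072 tau6 [ 0.018 -0.042 -0.067 -0.072] yaw [-10.33 -10.3  -10.29 -10.29] j6 73.25 t 15.0333 F [-3.8  2.6  1.6]
```

Call:
step_arm(
  steps=[
    [0, 0, 0, 0, 0, 0.02, 1],
    [0, 0, 0, 0, 0, 0.04, 1],
    [0, 0, 0, 0, 0, 0.067, 1],
    [0, 0, 0, 0, 0, 0.067, 1],
  ],
)

```text
time_s: 15.37
position: [0.5031, -0.1313, 0.1641]
tcp_rot: [[0.973, -0.231, 0.0], [-0.231, -0.973, 0.001], [-0.0, -0.001, -1.0]]
force: [-3.4, 2.9, 2.3]
opening: 0.678
grasp_force: 30.0
```

```bash
python3 mz.py
```

```text
mz [-0.053  0.009 -0.057 -0.061] mean -0.04 tau6 [ 0.019 -0.049 -0.068 -0.07 ] yaw [-13.35 -13.33 -13.33 -13.32] j6 76.28 t 15.5167 F [-3.3  3.4  2.1]
```

Call:
step_arm(
  steps=[
    [0, 0, 0, 0, 0, 0.02, 1],
    [0, 0, 0, 0, 0, 0.04, 1],
    [0, 0, 0, 0, 0, 0.067, 1],
    [0, 0, 0, 0, 0, 0.067, 1],
  ],
)

```text
time_s: 15.85
position: [0.5031, -0.1314, 0.1641]
tcp_rot: [[0.959, -0.282, 0.0], [-0.282, -0.959, 0.001], [-0.0, -0.001, -1.0]]
force: [-4.6, 3.6, 1.9]
opening: 0.675
grasp_force: 30.0
```

```bash
python3 mz.py
```

```text
mz [-0.081 -0.059 -0.06  -0.073] mean -0.068 tau6 [ 0.019 -0.049 -0.067 -0.069] yaw [-16.36 -16.34 -16.34 -16.34] j6 79.3 t 16.0 F [-4.6  2.8  1.4]
```

Call:
step_arm(
  steps=[
    [0, 0, 0, 0, 0, 0.02, 1],
    [0, 0, 0, 0, 0, 0.04, 1],
    [0, 0, 0, 0, 0, 0.067, 1],
    [0, 0, 0, 0, 0, 0.067, 1],
  ],
)

```text
time_s: 16.33
position: [0.5031, -0.1314, 0.1641]
tcp_rot: [[0.943, -0.332, -0.0], [-0.332, -0.943, 0.001], [-0.0, -0.001, -1.0]]
force: [-4.7, 2.4, 1.4]
opening: 0.682
grasp_force: 30.0
```

```bash
python3 mz.py;  python3 -c "
from dial import *
for n in('wrist','scene','side'):measure(None,n)"
```

```text
mz [-0.108 -0.074 -0.038 -0.094] mean -0.079 tau6 [ 0.018 -0.049 -0.067 -0.068] yaw [-19.37 -19.36 -19.35 -19.35] j6 82.31 t 16.4833 F [-5.1  2.9  1.8]
wrist off mm [0. 0.] needle 3.0 mark 1.85 diff rad 0.0201
scene off mm [0. 0.] needle -0.03 mark 0.05 diff rad -0.0015
side off mm [0. 0.] needle -1.09 mark -1.46 diff rad 0.0064
```

Call:
step_arm(
  steps=[
    [0, 0, 0, 0, 0, 0.02, 1],
    [0, 0, 0, 0, 0, 0.04, 1],
    [0, 0, 0, 0, 0, 0.067, 1],
    [0, 0, 0, 0, 0, 0.067, 1],
  ],
)

```text
time_s: 16.97
position: [0.5031, -0.1315, 0.1641]
tcp_rot: [[0.925, -0.381, -0.0], [-0.381, -0.925, 0.001], [-0.0, -0.001, -1.0]]
force: [-4.9, 2.5, 1.1]
opening: 0.68
grasp_force: 30.0
```

```bash
python3 mz.py
```

```text
mz [-0.042 -0.035 -0.036 -0.045] mean -0.04 tau6 [ 0.018 -0.048 -0.066 -0.068] yaw [-22.39 -22.36 -22.36 -22.36] j6 85.33 t 17.1167 F [-5.2  2.1  1.8]
```

Call:
step_arm(
  steps=[
    [0, 0, 0, 0, 0, 0.02, 1],
    [0, 0, 0, 0, 0, 0.04, 1],
    [0, 0, 0, 0, 0, 0.067, 1],
    [0, 0, 0, 0, 0, 0.067, 1],
  ],
)

```text
time_s: 17.45
position: [0.5031, -0.1315, 0.1641]
tcp_rot: [[0.903, -0.429, -0.0], [-0.429, -0.903, 0.001], [-0.0, -0.001, -1.0]]
force: [-4.0, 2.4, 1.8]
opening: 0.68
grasp_force: 30.0
```

```bash
python3 mz.py
```

```text
mz [-0.096 -0.092 -0.085 -0.044] mean -0.079 tau6 [ 0.019 -0.048 -0.066 -0.067] yaw [-25.4  -25.38 -25.37 -25.37] j6 88.34 t 17.6 F [-4.3  2.8  1.9]
```

Call:
step_arm(
  steps=[
    [0, 0, 0, 0, 0, 0.02, 1],
    [0, 0, 0, 0, 0, 0.04, 1],
    [0, 0, 0, 0, 0, 0.067, 1],
    [0, 0, 0, 0, 0, 0.067, 1],
  ],
)

```text
time_s: 17.93
position: [0.503, -0.1316, 0.1641]
tcp_rot: [[0.88, -0.476, -0.0], [-0.476, -0.88, 0.001], [-0.0, -0.001, -1.0]]
force: [-5.0, 2.5, 1.5]
opening: 0.681
grasp_force: 30.0
```

```bash
python3 mz.py
```

```text
mz [-0.075 -0.063 -0.043 -0.04 ] mean -0.055 tau6 [ 0.02  -0.046 -0.064 -0.066] yaw [-28.41 -28.39 -28.39 -28.39] j6 91.36 t 18.0833 F [-5.1  2.3  1.2]
```

Call:
step_arm(
  steps=[
    [0, 0, 0, 0, 0, 0.02, 1],
    [0, 0, 0, 0, 0, 0.04, 1],
    [0, 0, 0, 0, 0, 0.067, 1],
    [0, 0, 0, 0, 0, 0.067, 1],
  ],
)

```text
time_s: 18.42
position: [0.503, -0.1316, 0.1641]
tcp_rot: [[0.853, -0.521, -0.0], [-0.521, -0.853, 0.001], [-0.0, -0.0, -1.0]]
force: [-4.1, 1.8, 0.9]
opening: 0.68
grasp_force: 30.0
```

```bash
python3 mz.py
```

```text
mz [-0.039 -0.026 -0.08  -0.006] mean -0.038 tau6 [ 0.065 -0.003 -0.021 -0.023] yaw [-31.41 -31.39 -31.39 -31.39] j6 94.36 t 18.5667 F [-4.7  1.6  1. ]
```

Contact: the settled wrist torque rose 0.044 N m, so the ring is about 1.7° past home. Next I'll nip it up in two small steps.

Call:
step_arm(
  steps=[
    [0, 0, 0, 0, 0, 0.02, 1],
    [0, 0, 0, 0, 0, 0.04, 1],
    [0, 0, 0, 0, 0, 0.067, 1],
    [0, 0, 0, 0, 0, 0.067, 1],
  ],
)

```text
time_s: 18.9
position: [0.503, -0.1317, 0.1641]
tcp_rot: [[0.825, -0.565, -0.0], [-0.565, -0.825, 0.0], [-0.0, -0.0, -1.0]]
force: [-5.1, 1.5, 1.8]
opening: 0.679
grasp_force: 30.0
```

```bash
python3 mz.py;  python3 -c "
from dial import *
for n in('wrist','scene','side'):measure(None,n)"
```

```text
mz [0.043 0.019 0.051 0.025] mean 0.034 tau6 [0.121 0.054 0.035 0.033] yaw [-34.41 -34.39 -34.39 -34.38] j6 97.37 t 19.05 F [-4.9  2.   1.4]
wrist off mm [0. 0.] needle 3.43 mark 1.57 diff rad 0.0323
scene off mm [0. 0.] needle -0.04 mark 0.06 diff rad -0.0017
side off mm [0. 0.] needle -2.09 mark -1.93 diff rad -0.0028
```

Call:
step_arm(
  steps=[
    [0, 0, 0, 0, 0, 0.02, 1],
    [0, 0, 0, 0, 0, 0.04, 1],
    [0, 0, 0, 0, 0, 0.067, 1],
    [0, 0, 0, 0, 0, 0.067, 1],
  ],
)

```text
time_s: 19.53
position: [0.503, -0.1318, 0.1641]
tcp_rot: [[0.794, -0.607, -0.0], [-0.607, -0.794, 0.0], [-0.0, 0.0, -1.0]]
force: [-5.3, 2.3, 1.9]
opening: 0.675
grasp_force: 30.0
```

```bash
python3 mz.py;  python3 -c "
from dial import *
for n in('scene','side'):measure(None,n)"; python3 mz.py
```

```text
mz [0.143 0.046 0.113 0.103] mean 0.101 tau6 [0.181 0.113 0.095 0.093] yaw [-37.41 -37.38 -37.38 -37.38] j6 100.37 t 19.6833 F [-4.7  1.6  1. ]
scene off mm [0. 0.] needle -0.04 mark 0.06 diff rad -0.0017
side off mm [0. 0.] needle -2.32 mark -1.93 diff rad -0.007
mz [0.067 0.074 0.111 0.029] mean 0.07 tau6 [0.095 0.095 0.095 0.095] yaw [-37.38 -37.38 -37.38 -37.38] j6 100.36 t 19.9333 F [-5.9  2.3  2. ]
```

Call:
step_arm(
  steps=[
    [0, 0, 0, 0, 0, 0.011, 1],
    [0, 0, 0, 0, 0, 0.022, 1],
  ],
)

```text
time_s: 20.1
position: [0.503, -0.1318, 0.1641]
tcp_rot: [[0.784, -0.62, -0.0], [-0.62, -0.784, 0.0], [-0.0, 0.0, -1.0]]
force: [-4.5, 2.0, 1.0]
opening: 0.679
grasp_force: 30.0
```

```bash
python3 -c "
from rig import *
s=read_state();print(s['qvel'][5],s['tau'][5],s['moment'][2])";python3 mz.py;  python3 -c "
from dial import *
for n in('scene','side'):measure(None,n)"; python3 mz.py
```

```text
5.930458888833921 0.1841430366039276 0.28516302232273
mz [0.285 0.23  0.185 0.162] mean 0.215 tau6 [0.184 0.213 0.166 0.146] yaw [-38.35 -38.37 -38.36 -38.35] j6 101.35 t 20.25 F [-5.9  0.5  2.1]
scene off mm [0. 0.] needle -0.04 mark 0.05 diff rad -0.0016
side off mm [0. 0.] needle -0.86 mark -1.46 diff rad 0.0105
mz [0.172 0.152 0.122 0.178] mean 0.156 tau6 [0.149 0.15  0.15  0.15 ] yaw [-38.36 -38.36 -38.36 -38.35] j6 101.34 t 20.5 F [-5.   0.9  2. ]
```

Torque while turning read 0.23–0.285 N m and the held torque is about 0.15, with the needle unmoved. Snug is reached, so I'll release and retreat.

Call:
step_arm(
  steps=[
    [0, 0, 0, 0, 0, 0, -1],
    [0, 0, 0, 0, 0, 0, -1],
    [0, 0, 0, 0, 0, 0, -1],
    [0, 0, 0, 0, 0, 0, -1],
    [0, 0, 0, 0, 0, 0, -1],
    [0, 0, 0, 0, 0, 0, -1],
    [0, 0, 0, 0, 0, 0, -1],
    [0, 0, 0, 0, 0, 0, -1],
  ],
)

```text
time_s: 21.17
position: [0.5037, -0.1313, 0.1642]
tcp_rot: [[0.783, -0.622, 0.001], [-0.622, -0.783, 0.001], [0.0, -0.002, -1.0]]
force: [-0.2, 0.2, -0.1]
opening: 0.996
grasp_force: 0.0
```

Call:
step_arm(
  steps=[
    [0, 0, -0.08, 0, 0, 0, -1],
    [0, 0, -0.16, 0, 0, 0, -1],
    [0, 0, -0.25, 0, 0, 0, -1],
    [0, 0, -0.35, 0, 0, 0, -1],
    [0, 0, -0.4, 0, 0, 0, -1],
    [0, 0, -0.4, 0, 0, 0, -1],
    [0, 0, -0.4, 0, 0, 0, -1],
    [0, 0, -0.4, 0, 0, 0, -1],
  ],
)

```text
time_s: 21.83
position: [0.5025, -0.131, 0.2831]
tcp_rot: [[0.783, -0.622, -0.001], [-0.622, -0.783, 0.002], [-0.002, -0.001, -1.0]]
force: [-0.3, 0.7, 0.6]
opening: 1.002
grasp_force: 0.0
```

```bash
python3 st.py; python3 -c "
from dial import *
for n in('scene','side','wrist'):measure('pics/f_%s.png'%n,n)
w=cv2.resize(capture('wrist')['image'],(533,400))[:,:,::-1]
cv2.imwrite('pics/fin.png',np.hstack([w,cv2.resize(cv2.copyMakeBorder(cv2.imread('pics/f_wrist.png'),0,200,0,0,0),(266,400))]))"
```

```text
{'time_s': 21.8333, 'position': [0.5025, -0.131, 0.2831], 'joint_positions': [-26.996, 19.6042, 94.5884, 0.0931, 65.9284, 101.3961], 'force': [-0.2575, 0.7314, 0.6108], 'moment': [0.0246, 0.1846, 0.0205], 'opening': 1.0022, 'grasp_force': 0.0} yaw -38.43
scene off mm [0. 0.] needle -0.04 mark 0.05 diff rad -0.0015
side off mm [0. 0.] needle -2.32 mark -2.01 diff rad -0.0054
wrist off mm [0. 0.] needle -0.22 mark -0.16 diff rad -0.001
```

View pics/fin.png

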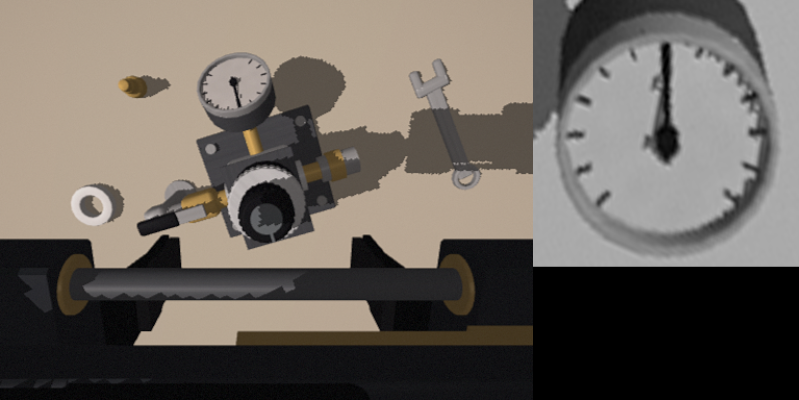

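The needle lies on the long mark (both at column 667 in the tile), the gripper is clear, and the plug, tape and wrench are undisturbed. Handing in.

```bash
python3 -c "
from rig import *
print(hand_in())"
```

```text
the job is handed in; nothing more can be done
None
```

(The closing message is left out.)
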